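# Press the axle cap onto the tube mixer's spindle

## Task

Fit the narrow steel axle cap on the tube mixer: set it mouth down over the plain spindle and press it straight down until it bites tight against the sprung collar of the wheel, so that it stays there upright and still clamps the collar when you let go. Press gently: feel for the collar and stop soon after it, without squashing it. Leave the wide cap and the other things where they are.

Things in the scene. Friction and masses are not known exactly. Their poses are not given: they have to be found in the camera images.
- axle_cap_center (a point): the narrow axle cap to be fitted: a loose fluted steel cup, 28 mm in diameter, 40 mm high, about 80 to 130 g, standing on its mouth, closed at the top. The point lies on its axis half-way up, 20 mm above the rim; z points up, to its closed top. Grip it by its sides with 40 N or more, or it slips; finger tips at least 4 mm above its rim stay clear of the wheel
- axle_cap_mouth (a point): centre of the rim of that cap's mouth, at its underside. The bore is 13 mm wide and 36 mm deep; four sprung teeth in it, 2 to 7 mm above the rim, leave 7.6 mm free and bite on the 10 mm spindle. They spread over the tip's round end with up to 12 N, then slide down with a steady drag of 2 to 8 N, and resist being pulled back up
- shaft_tip (a point): very tip, on the axis, of the tube mixer's spindle: a plain upright fixed steel shaft, 10 mm in diameter with a hemispherical end, that stands 35 mm out of the wheel
- mixer: the tube mixer that carries wheel and spindle: a round grey housing 95 mm wide, fixed to the work surface; its origin lies under the spindle's axis. Round the spindle a sprung collar, a disc 27 mm wide, stands proud of the wheel: its top is 4 to 18 mm above the wheel's top face, set differently each time and not measured. The cap's rim comes to rest on it
- wheel: the mixer's white tube wheel, 110 mm wide, fixed; its origin lies on the axis at z = 0, its top face 64 mm above. Its sprung collar yields 1 mm per 7 N, 4.5 mm at most, so the push on the cap is the teeth's drag while it slides and grows by 7 N per mm of collar travel after that; 8 to 9 N more is right. The collar must press on the released cap with over 4 N, and never with over 17 N
- wide_cap_center (a point): the wide axle cap, not to be used: a steel cup 40 mm in diameter and 30 mm high, for a thicker spindle; the point lies on its axis half-way up
- sample_tube: bystander: a loose tube with blue cap, 34 mm wide, 86 mm high, standing; its origin is at its underside
- flask_small: bystander: a loose conical flask, 68 mm wide, 109 mm high, standing; its origin is at its underside
- tape_roll_white: bystander: a loose roll of white tape lying flat, 55 mm wide, 13 mm high; its origin is at its underside
There are look-alikes about, which are no part of the job. What is shaped like the part that bears axle_cap_center but green is not meant.

How it is judged:
On the way, in this order (a step that is already met when the one before it is completed fails the run):
1. the narrow cap is started upright on the spindle, its rim at least 9 mm below the tip and not yet on the collar (horizontal distance between axle_cap_mouth and shaft_tip below 0.004 m and z of axle_cap_mouth in the frame of shaft_tip below -0.009 m and contact force between axle_cap and wheel below 0.5 N and angle between axle_cap_mouth's own z axis and vertical below 0.2 rad), for 0.1 s.
2. it is pressed down on the collar with more than 5 N (contact force between axle_cap and wheel above 5 N), for 0.2 s.
At the end, for the whole second after the job is handed in: The released narrow cap sits still on the spindle, within 3 mm of its axis and 0.12 rad of upright, its rim at least 12 mm below the tip, bitten so tight that the wheel's sprung collar still presses on it with more than 4 N (horizontal distance between axle_cap_mouth and shaft_tip below 0.003 m and z of axle_cap_mouth in the frame of shaft_tip below -0.012 m and angle between axle_cap_mouth's own z axis and vertical below 0.12 rad and contact force between axle_cap and wheel above 4 N and contact force between the fingers and axle_cap below 0.1 N and linear speed of axle_cap below 0.01 m/s); the robot touches nothing.
It fails at once if the collar is squashed: the cap presses on it with more than 17 N (contact force between axle_cap and wheel above 17 N).
It fails at once if the wide cap is moved by more than 30 mm (distance of wide_cap_center from where it was at the start of the episode above 0.03 m).
It fails at once if a bystander is moved by more than 30 mm (distance of any of sample_tube, flask_small, tape_roll_white from where it was at the start of the episode above 0.03 m).
It also fails if it takes over 59 s, if anything falls off the work surface, if the arm or the gripper's body presses on something with over 40 N, if the wrist force passes 120 N, or if a joint passes its speed limit or range.

## Robot

A 6-joint arm with a two-finger parallel gripper is mounted at the origin on a cart in front of the work surface, level with it; the furniture and walls round the work are solid. World frame = base frame: x ahead of the robot, y to its left, z up, the work surface at z = 0. Lengths are in m, angles in rad, forces in N, time in s.
With the tool pointing down it reaches from about 0.35 to 0.975 m from the base axis. Payload 4.9 kg.
Tool frame: the origin (TCP) lies midway between the tips of the shut fingers; the grasp point (between the pads) lies 19 mm behind it (pinch_z is the distance from the TCP to the grasp point, in m); x points along the fingers, z is the direction in which the jaws open and shut, and the axes are right-handed (so a half turn about x gives the same grasp; the last joint's range is limited). The gripper opens to 85 mm and grips with 20 to 120 N. Pads are 22 mm wide; open, the fingers measure 114 mm over their backs; the gripper's body (76 mm by 85 mm) begins 54 mm behind the grasp point. The pads swing forward as they close: fully open they stand 13 mm farther back than shut.
Start: joints at [-1.352, 0.053, 1.613, -0, 1.476, -0.119], TCP at [0.207, -0.59, 0.207] pointing down, gripper open.
Joint ranges: [-3.01, 3.01], [-1.01, 2.22], [0.06, 2.58], [-1.02, 4.17], [0.09, 2.62], [-3.14, 3.14]. Speed limits (rad/s): [2.57, 2.57, 3.14, 3.14, 3.14, 3.14].

## Interface

Orientations are given as a rotation vector (axis times angle).
In Python, from cell import * gives the robot as it stands.
- The arm moves only by the tool jog_arm, never from a script. Its argument "deltas" is a list of rows, each a list of 2 entries, a list of its own where there are three numbers: the shift along the tool's x, y, z in m, then the turn about the tool's x in degrees. In form: [[[dx, dy, dz], turn], ...]. A call has 1 to 5 rows; each row shifts and turns the commanded pose from where the row before left it, along the tool's axes as they then stand; what a row does not reach is not made up. A row lasts 1/12 s, in which the tool goes at most 41.7 mm and 7.16 degrees, less where a joint would pass 70% of its speed; a pose out of reach is approached as far as the arm can. A call is refused whole if a number of a shift passes 0.0417 or a number of a turn 7.16, either way. A call with a gripper value outside its range is refused whole. "fingers" is the finger opening in m, from 0 to 0.0854, set as the call begins (left out, the last holds). The fingers move at their own pace and stop on an object; "newtons" is the grip in N (left out, the last holds). Time passes only in rows, so rows that do not move let the fingers close. It gives the time, the measured TCP pose, the force and the opening at its end, in the units of the state.
- state(): the state, without advancing time (a new reading comes with each control period).
- get_image(name): name is "scene" or "top" or "wrist"; returns a dict with "img" (384x512x3 uint8, blue, green, red), "fov_y" (degrees; the focal length in pixels is half the picture's height over the tangent of half this angle, whatever the lens; pixels are square), "cx", "cy" (the principal point, pixels), "distortion" ([k1, k2, p1, p2, k3] as OpenCV has them; the pictures are not rectified), "extrinsics" (4x4, takes a point from world to camera coordinates). Camera axes: x right, y down, z forward; pixel columns grow to the right and rows downward; lengths in m; the calibration is good to about 2 mm. A picture is of the moment at which its call begins. There is no depth.
- sign_off(): hands the job in, once; it reports no verdict.
The state is a dict: "clock": time; "qpos": joint angles; "dq": joint speeds; "joint_efforts": joint torques, N m; "eef_pos": TCP position; "tcp_rot": TCP orientation; "ft_force": force on the tool from outside, world axes, zero at the start; "torque": the same for the moment, N m; "width": opening from 0.0 (shut) to 1.0 (fully open).
Only numpy, scipy, OpenCV 4.12 (cv2) and the standard library are available. Lean on these libraries where they do the work, as an engineer would, in place of code of your own. Each camera call takes 0.05 s, during which the arm holds its last target.

## Working session

There is one attempt and no reset: what is moved stays moved. The work goes in short steps, Python scripts to look and compute and a tool call to move; the robot and the scene stay as the last step left them, time stands still between calls to the robot, and variables do not carry over. Pictures are saved under pics/ and viewed, and the job is handed in when it is done.

Besides the shell and the picture viewer there is one more tool, called after "Call:" as a command line: name --argument value ..., lists and objects as JSON in quotes. jog_arm: Moves the arm, as the interface text tells. Its arguments: {"type":"object","properties":{"deltas":{"type":"array"},"fingers":{"type":"number"},"newtons":{"type":"number"}},"required":["deltas"]}

```bash
ls; mkdir -p pics
cat > h.py <<'E'
from cell import *
import numpy as np, cv2
def cam(name):
    d=get_image(name); im=d["img"]; H=im.shape[0]
    f=H/2/np.tan(np.radians(d["fov_y"])/2)
    K=np.array([[f,0,d["cx"]],[0,f,d["cy"]],[0,0,1]]); return im,K,np.array(d["distortion"],float),np.array(d["extrinsics"])
def ray(px,K,D,E):
    u=cv2.undistortPoints(np.array([[px]],float),K,D)[0,0]
    R=E[:3,:3];t=E[:3,3]; return -R.T@t, R.T@np.array([u[0],u[1],1])
def atz(px,z,K,D,E):
    o,d=ray(px,K,D,E); return o+d*(z-o[2])/d[2]
def proj(P,K,D,E):
    return cv2.projectPoints(np.array(P,float).reshape(-1,3),cv2.Rodrigues(E[:3,:3])[0],E[:3,3],K,D)[0].reshape(-1,2)
def save(name,im): cv2.imwrite("pics/"+name+".png",im)
E
python3 - <<'E'
from h import *
import pickle
o={}
for n in("scene","top","wrist"):
    c=cam(n); o[n]=c; save(n+"0",c[0]); print(n,c[1][0,0],c[1][:2,2],c[2],np.round(c[3],3).tolist(), "pos",np.round(-c[3][:3,:3].T@c[3][:3,3],3))
pickle.dump(o,open("c0.pkl","wb"))
print(state())
E
```

```text
pics
scene 400.0971554927235 [250.37087159 194.6620692 ] [-0.06096183  0.          0.          0.          0.        ] [[0.501, -0.865, -0.021, -0.359], [-0.368, -0.192, -0.91, 0.268], [0.783, 0.464, -0.414, 0.523], [0.0, 0.0, 0.0, 1.0]] pos [-0.131 -0.502  0.454]
top 414.56454134882944 [265.56580485 186.71871298] [0.05177171 0.         0.         0.         0.        ] [[-0.003, -0.999, -0.048, -0.091], [-0.998, 0.005, -0.061, 0.539], [0.061, 0.047, -0.997, 0.9], [0.0, 0.0, 0.0, 1.0]] pos [ 0.483 -0.136  0.926]
wrist 284.6829143878571 [255.5765821  191.72064577] [-0.0560229  0.         0.         0.         0.       ] [[0.332, -0.943, -0.002, -0.624], [-0.897, -0.316, 0.31, -0.041], [-0.293, -0.101, -0.951, 0.381], [0.0, 0.0, 0.0, 1.0]] pos [ 0.282 -0.563  0.374]
{'clock': 0.15, 'qpos': array([-1.35201302e+00,  5.32298739e-02,  1.61398689e+00, -5.41918275e-07,
        1.47599501e+00, -1.18986577e-01]), 'dq': array([-0.00161012, -0.00229903, -0.00518269, -0.00038742, -0.00083801,
        0.0003939 ]), 'joint_efforts': array([ 5.49095203e-04, -3.94240737e+01, -3.70722270e+01, -8.81329152e-05,
        4.64565936e-03,  5.94668080e-06]), 'eef_pos': array([ 0.20700758, -0.58916289,  0.20562522]), 'tcp_rot': array([ 0.95794807,  1.35150306, -0.95615055]), 'ft_force': array([0.26856326, 0.34033979, 1.21332258]), 'torque': array([-0.0310966 , -0.00359824, -0.00686186]), 'width': 0.9976002119973515}
```

View pics/scene0.png

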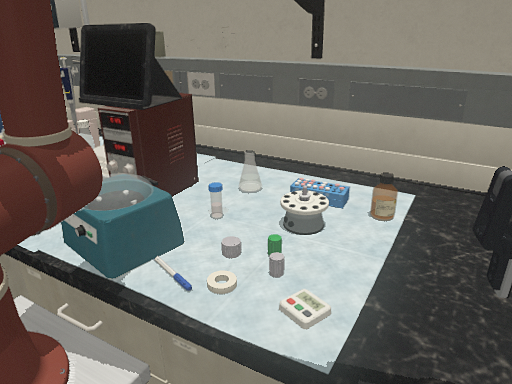

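View pics/top0.png

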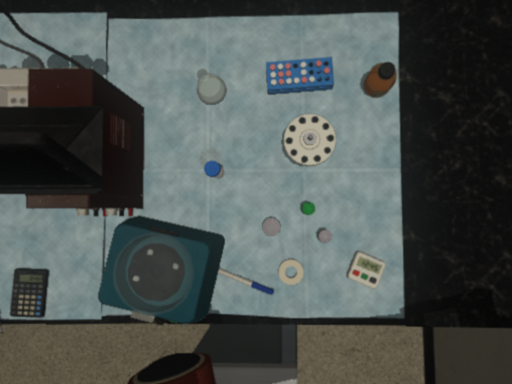

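View pics/wrist0.png

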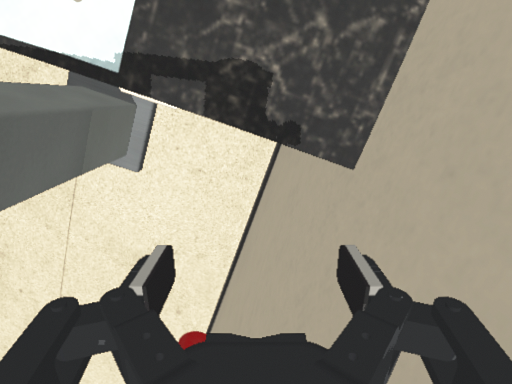

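The scene view shows the wide cap at (231,246), a green look-alike at (274,245) and a narrow steel cap at (277,264). The top view has them at (271,226), (308,208) and (324,235). The narrow grey one fits the description. I'll confirm it in a crop.

Run:
```python
from h import *
import pickle
o=pickle.load(open("c0.pkl","rb"))
a=cv2.resize(o["scene"][0][220:290,210:310],None,fx=6,fy=6,interpolation=cv2.INTER_CUBIC)
b=cv2.resize(o["top"][0][190:250,255:345],None,fx=6,fy=6,interpolation=cv2.INTER_CUBIC)
c=cv2.resize(o["top"][0][105:175,275:345],None,fx=6,fy=6,interpolation=cv2.INTER_CUBIC)
d=cv2.resize(o["scene"][0][170:240,270:340],None,fx=6,fy=6,interpolation=cv2.INTER_CUBIC)
save("cr_a",a);save("cr_b",b);save("cr_cd",np.hstack([c[:,:400],d[:,:400]]))
```

```text
(no output)
```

View pics/cr_a.png

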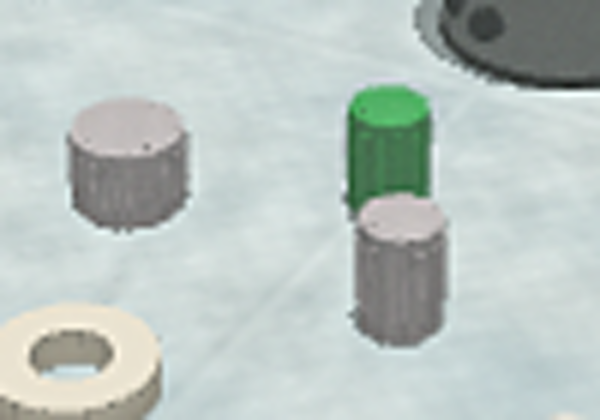

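View pics/cr_b.png

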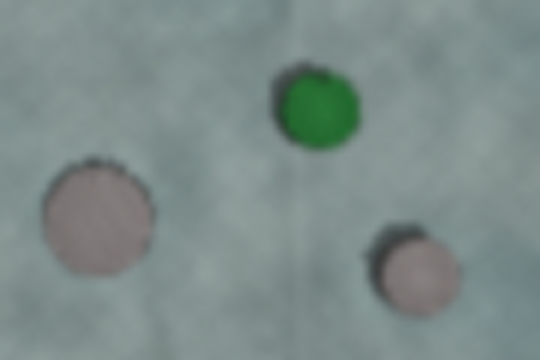

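View pics/cr_cd.png

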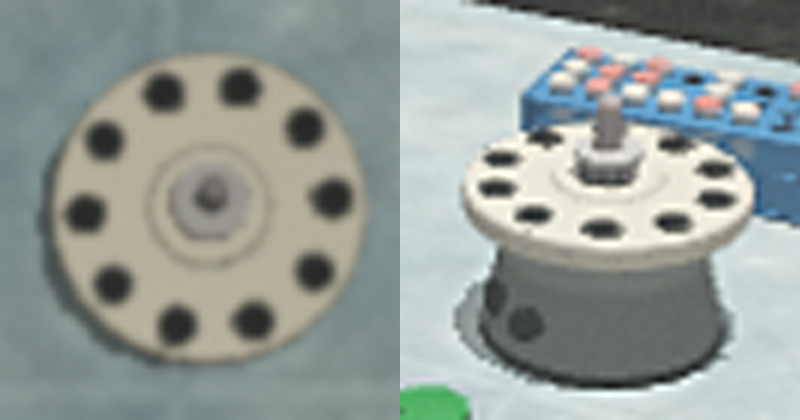

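Run:
```python
from h import *
import pickle
from scipy.spatial.transform import Rotation as Ro
o=pickle.load(open("c0.pkl","rb"))
T=o["top"][1:];S=o["scene"][1:]
def c(x,y,ox,oy): return ((x+.5)/6-.5+ox,(y+.5)/6-.5+oy)
def tri(p,q):
    a,d=ray(p,*T);b,e=ray(q,*S)
    A=np.c_[d,-e];s=np.linalg.lstsq(A,b-a,rcond=None)[0]
    P,Q=a+d*s[0],b+e*s[1];return (P+Q)/2,np.linalg.norm(P-Q)
ct,cs=c(421,275,255,190),c(401,218,210,220)
print("cap top z.04",atz(ct,.04,*T),atz(cs,.04,*S),tri(ct,cs))
tt,ts=c(211,187,275,105),c(208,97,270,170)
print("tip",atz(tt,.0985,*T),atz(ts,.097,*S),tri(tt,ts))
print("wheel",atz(c(209.5,208,275,105),.064,*T), atz(c(608-400,190,270,170),.064,*S))
print("wide",atz(c(99,219,255,190),.03,*T))
print("green",atz(c(319,110,255,190),.04,*T))
# wide/tape/etc
print("tape",atz((291,271),.013,*T))
print(Ro.from_rotvec(state()["tcp_rot"]).as_matrix().round(3))
```

```text
cap top z.04 [ 0.43365976 -0.2189753   0.04      ] [ 0.43478134 -0.22004632  0.04      ] (array([ 0.43402338, -0.21960186,  0.04025652]), np.float64(0.001474378136409126))
tip [ 0.63550838 -0.18590446  0.0985    ] [ 0.64093641 -0.18583529  0.097     ] (array([ 0.63588124, -0.18680313,  0.09899662]), np.float64(0.002057477684662516))
wheel [ 0.63450621 -0.18739515  0.064     ] [ 0.63063014 -0.19148476  0.064     ]
wide [ 0.45293718 -0.10543819  0.03      ]
green [ 0.49165968 -0.18384676  0.04      ]
tape [ 0.35539273 -0.14773911  0.013     ]
[[-0.     0.943  0.331]
 [ 0.002  0.331 -0.943]
 [-1.     0.    -0.002]]
```

The crop confirms it: the narrow cap is the grey one, with a triangulated top height of 40.3 mm. It stands at about (0.434, -0.2195). The spindle tip is at about (0.636, -0.187), height 99 mm. I'll move above the cap now; the current jaw direction clears the green one.

Call:
jog_arm --deltas '[[[0,0.0224,-0.0182],0],[[0,0.0224,-0.0182],0],[[0,0.0224,-0.0182],0],[[0,0.0224,-0.0182],0],[[0,0.0224,-0.0182],0]]'

```text
clock: 0.57
eef_pos: [0.283, -0.4653, 0.2061]
tcp_rot: [0.958, 1.351, -0.957]
ft_force: [0.5, -0.0, 0.1]
width: 1.003
```

Call:
jog_arm --deltas '[[[0,0.0224,-0.0182],0],[[0,0.0224,-0.0182],0],[[0,0.0224,-0.0182],0],[[0,0.0224,-0.0182],0],[[0,0.0224,-0.0182],0]]'

```text
clock: 0.98
eef_pos: [0.3585, -0.3423, 0.2063]
tcp_rot: [0.957, 1.351, -0.957]
ft_force: [-0.3, 0.1, 0.1]
width: 1.0
```

Call:
jog_arm --deltas '[[[0,0.0224,-0.0182],0],[[0,0.0224,-0.0182],0],[[0,0.0224,-0.0182],0],[[0,0.0224,-0.0182],0],[[0,0.0224,-0.0182],0]]'

```text
clock: 1.4
eef_pos: [0.434, -0.2193, 0.2064]
tcp_rot: [0.957, 1.35, -0.957]
ft_force: [0.1, 0.1, -0.1]
width: 1.0
```

Call:
jog_arm --deltas '[[[0.02,0,0],0],[[0.02,0,0],0],[[0.02,0,0],0],[[0,0,0],0],[[0,0,0],0]]' --fingers 0.06

```text
clock: 1.82
eef_pos: [0.4328, -0.22, 0.1453]
tcp_rot: [0.957, 1.354, -0.957]
ft_force: [-0.1, 0.2, 0.1]
width: 0.7
```

Run:
```python
from h import *
from scipy.spatial.transform import Rotation as Ro
c=cam("wrist");save("w1",c[0]);s=state();print(s["eef_pos"],s["ft_force"],s["width"],s["clock"]);R=Ro.from_rotvec(s["tcp_rot"]).as_matrix();print(R.round(3))
print(proj([[.434,-.2195,.04]],*c[1:]))
import pickle;pickle.dump(c,open("w1.pkl","wb"))
```

```text
[ 0.43363734 -0.22078154  0.14691049] [-0.51347267  0.67940608  0.19030375] 0.7008876504426945 1.8667
[[-0.     0.944  0.331]
 [ 0.     0.331 -0.944]
 [-1.    -0.    -0.   ]]
[[255.63752699 180.51338054]]
```

View pics/w1.png

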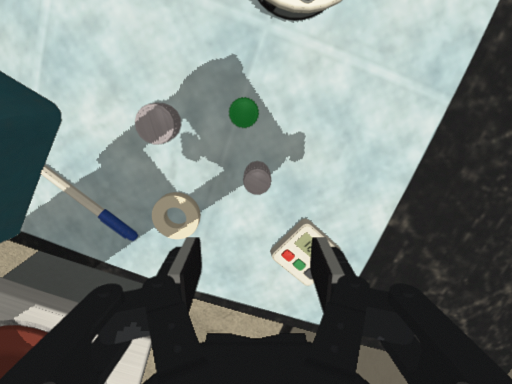

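The wrist view shows the cap at about (257,176), between the open fingers, with green at (244,112) and the wide cap at (157,123). Next I'll refine with a crop.

Run:
```python
from h import *
import pickle
c=pickle.load(open("w1.pkl","rb"))
save("w1c",cv2.resize(c[0][150:210,220:295],None,fx=8,fy=8,interpolation=cv2.INTER_CUBIC))
```

```text
(no output)
```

View pics/w1c.png

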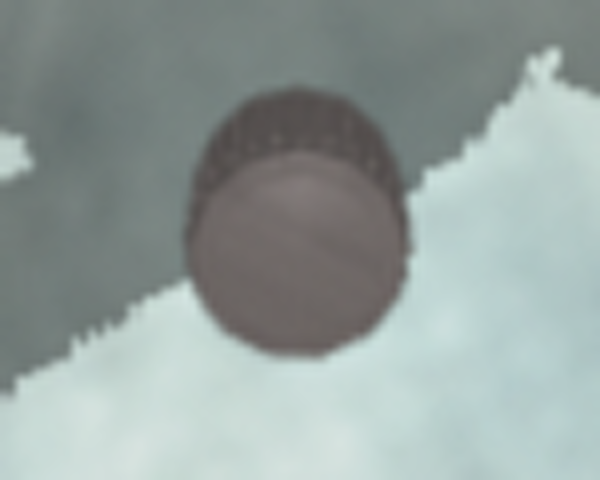

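Run:
```python
from h import *
import pickle
c=pickle.load(open("w1.pkl","rb"))
P=atz((257.1,181.3),.04,*c[1:]);print(P)
print("scene-based tip check; tool offset", (P-state()["eef_pos"]), [state()["eef_pos"] for _ in range(3)])
```

```text
[ 0.4337151  -0.22114883  0.04      ]
scene-based tip check; tool offset [ 7.77551379e-05 -3.67289041e-04 -1.06910493e-01] [array([ 0.43363734, -0.22078154,  0.14691049]), array([ 0.43363734, -0.22078154,  0.14691049]), array([ 0.43363734, -0.22078154,  0.14691049])]
```

Call:
jog_arm --deltas '[[[0.025,0,0],0],[[0.025,0,0],0],[[0.025,0,0],0],[[0.02,0,0],0],[[0.01,0,0],0]]'

```text
clock: 2.28
eef_pos: [0.4332, -0.2207, 0.0406]
tcp_rot: [0.957, 1.351, -0.957]
ft_force: [-0.1, -0.1, -0.2]
width: 0.702
```

Call:
jog_arm --deltas '[[[0.01,0,0],0],[[0.01,0,0],0],[[0.01,0,0],0],[[0,0,0],0],[[0,0,0],0]]'

```text
clock: 2.7
eef_pos: [0.4337, -0.2208, 0.0116]
tcp_rot: [0.957, 1.351, -0.957]
ft_force: [0.8, 0.4, 0.3]
width: 0.702
```

Run:
```python
from h import *
c=cam("wrist");save("w2",c[0]);s=state();print(s["eef_pos"],s["ft_force"],s["width"],s["clock"])
c=cam("scene");save("s2",cv2.resize(c[0][190:310,200:360],None,fx=4,fy=4))
```

```text
[ 0.434078   -0.22104613  0.01213319] [-0.47617721 -0.25512648  0.08663241] 0.6985773562513242 2.75
```

View pics/w2.png

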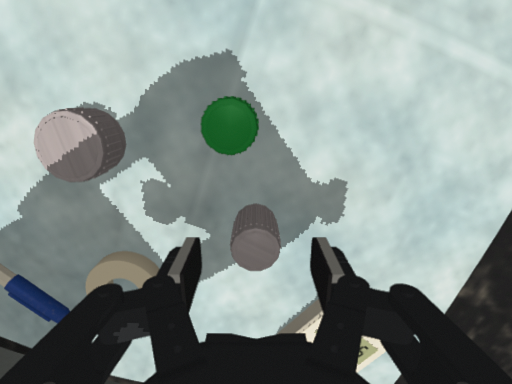

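View pics/s2.png

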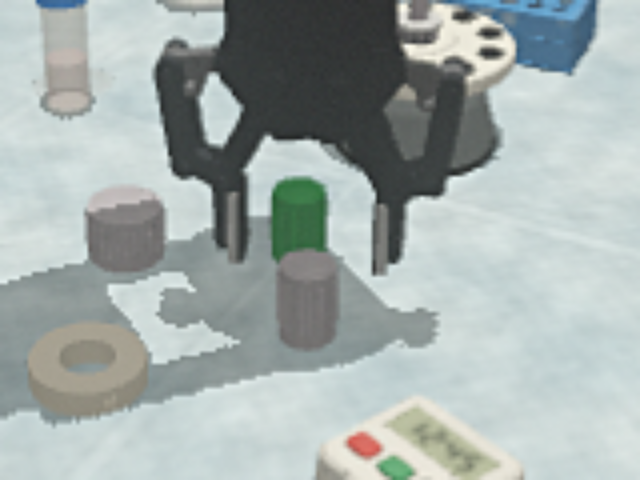

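Run:
```python
from h import *
import pickle
o=pickle.load(open("c0.pkl","rb"))
S=o["scene"][1:]
for P in [(.434,-.221,.012),(.434,-.221,.02),(.434,-.221,.04),(.434,-.221,0)]:
    for k in(-.03,0,.03):
        q=proj(np.array(P)+k*np.array([.331,-.944,0]),*S)[0]; print(P,k,((q-[200,190])*4).round(0))
c=cam("wrist")
print(proj([(.434,-.221,.012),(.434,-.221,.02),(.434,-.221,.04)],*c[1:]))
c=cam("top");save("t2",cv2.resize(c[0][160:280,240:400],None,fx=4,fy=4))
```

```text
(0.434, -0.221, 0.012) -0.03 [244. 309.]
(0.434, -0.221, 0.012) 0 [306. 315.]
(0.434, -0.221, 0.012) 0.03 [370. 321.]
(0.434, -0.221, 0.02) -0.03 [244. 295.]
(0.434, -0.221, 0.02) 0 [306. 301.]
(0.434, -0.221, 0.02) 0.03 [370. 306.]
(0.434, -0.221, 0.04) -0.03 [243. 260.]
(0.434, -0.221, 0.04) 0 [307. 265.]
(0.434, -0.221, 0.04) 0.03 [371. 271.]
(0.434, -0.221, 0) -0.03 [244. 330.]
(0.434, -0.221, 0) 0 [306. 336.]
(0.434, -0.221, 0) 0.03 [369. 342.]
[[254.9685299  227.20177644]
 [254.95818765 232.6862011 ]
 [254.92817539 248.67065516]]
```

View pics/t2.png

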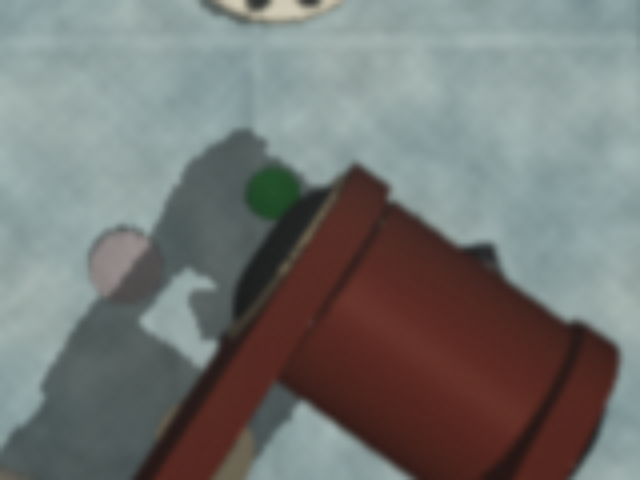

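Run:
```python
from h import *
c=cam("scene");im=c[0]
for z,col in((.012,(0,0,255)),(.031,(0,255,255))):
  for k in(-.03,.03):
    q=proj(np.array([.434,-.221,z])+k*np.array([.331,-.944,0]),*c[1:])[0]; print(q)
save("s3",cv2.resize(im[225:285,240:310],None,fx=8,fy=8,interpolation=cv2.INTER_CUBIC))
w=cam("wrist")[0]
save("w3",cv2.resize(w[190:300,150:360],None,fx=3.5,fy=3.5,interpolation=cv2.INTER_CUBIC))
```

```text
[260.92413476 267.30167604]
[292.42041362 270.16395252]
[260.83156383 258.92202405]
[292.67539159 261.70305451]
```

View pics/s3.png

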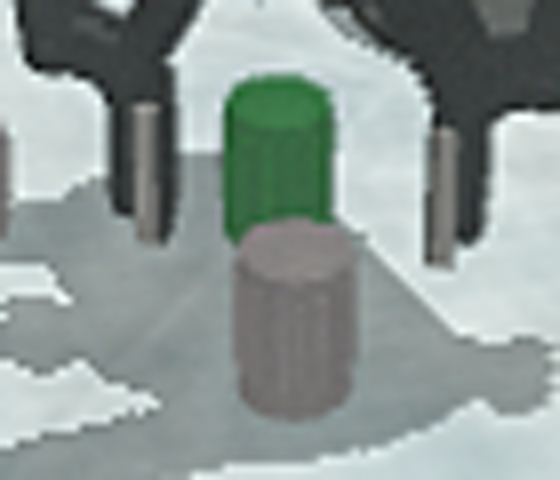

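View pics/w3.png

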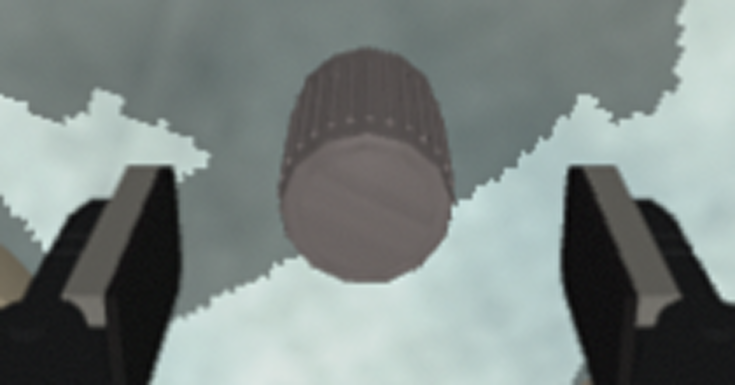

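The fingertips look to be at z≈0.037, higher than the TCP reading suggests. I'll narrow the fingers to 36 mm, still clear of the cap, and look again.

Call:
jog_arm --deltas '[[[0,0,0],0],[[0,0,0],0],[[0,0,0],0],[[0,0,0],0]]' --fingers 0.037 --newtons 60

```text
clock: 3.33
eef_pos: [0.4337, -0.2207, 0.0116]
tcp_rot: [0.957, 1.35, -0.957]
ft_force: [0.1, -0.2, -0.4]
width: 0.437
```

Run:
```python
from h import *
c=cam("scene");im=c[0]
save("s4",cv2.resize(im[225:285,240:310],None,fx=8,fy=8,interpolation=cv2.INTER_CUBIC))
for z in(.01,.02,.03,.04):
  for k in(-.0185,.0185):
    q=proj(np.array([.434,-.221,z])+k*np.array([.331,-.944,0]),*c[1:])[0]; print(z,(q-[240,225])*8)
w=cam("wrist")[0]
save("w4",cv2.resize(w[190:300,150:360],None,fx=3.5,fy=3.5,interpolation=cv2.INTER_CUBIC))
print(state()["eef_pos"],state()["width"])
```

```text
0.01 [215.19764275 349.7732305 ]
0.01 [370.40564713 363.93571422]
0.02 [215.08416516 314.69147184]
0.02 [371.18946985 328.64721292]
0.03 [214.96737115 279.19749762]
0.03 [371.97794872 292.9399654 ]
0.04 [214.84717785 243.28567674]
0.04 [372.77105941 256.80818654]
[ 0.43363792 -0.22071557  0.01158214] 0.43405882599552587
```

View pics/s4.png

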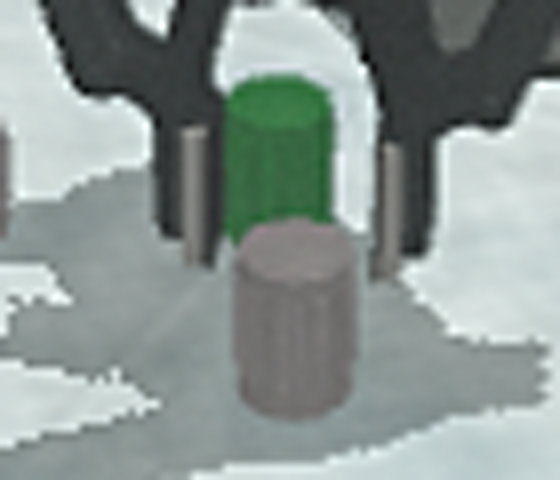

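View pics/w4.png

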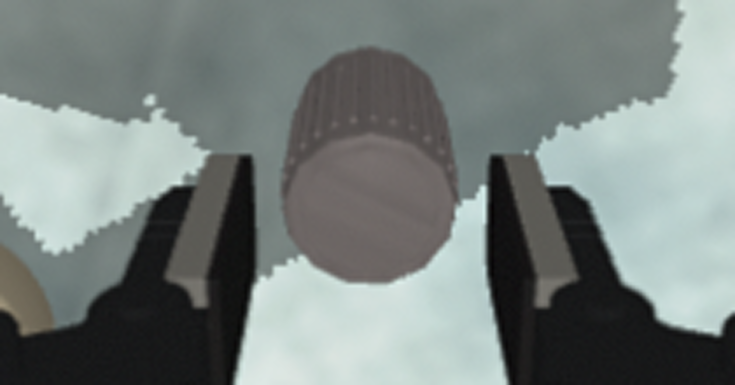

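Run:
```python
from h import *
w=cam("wrist");c=cam("scene")
y=np.array([.944,.331,0]);zz=np.array([.331,-.944,0])
for h in(.012,.02,.03,.04):
  for yo in(.011,-.011):
    P=[np.array([.4337,-.2207,h])+yo*y+k*zz for k in(-.0185,.0185)]
    print(h,yo,((proj(P,*w[1:])-[150,190])*3.5).round(0).tolist(),((proj(P,*c[1:])-[240,225])*8).round(0).tolist())
```

```text
0.012 0.011 [[267.0, 75.0], [471.0, 76.0]] [[220.0, 317.0], [374.0, 331.0]]
0.012 -0.011 [[271.0, 184.0], [467.0, 184.0]] [[206.0, 370.0], [364.0, 384.0]]
0.02 0.011 [[262.0, 93.0], [475.0, 93.0]] [[220.0, 289.0], [374.0, 303.0]]
0.02 -0.011 [[267.0, 205.0], [471.0, 205.0]] [[206.0, 342.0], [364.0, 356.0]]
0.03 0.011 [[256.0, 117.0], [481.0, 117.0]] [[220.0, 254.0], [375.0, 267.0]]
0.03 -0.011 [[261.0, 234.0], [477.0, 234.0]] [[206.0, 306.0], [365.0, 320.0]]
0.04 0.011 [[249.0, 143.0], [488.0, 144.0]] [[220.0, 218.0], [376.0, 231.0]]
0.04 -0.011 [[255.0, 266.0], [483.0, 266.0]] [[206.0, 270.0], [366.0, 284.0]]
```

Both cameras agree that the real pad tips are at z≈0.042 while the TCP reads 0.012. The tips are just level with the cap's top. I'll go down about 27 mm in small steps and watch the force.

Call:
jog_arm --deltas '[[[0.003,0,0],0],[[0.003,0,0],0],[[0.003,0,0],0],[[0,0,0],0]]'

```text
clock: 3.87
eef_pos: [0.433, -0.2203, 0.0016]
tcp_rot: [0.957, 1.352, -0.957]
ft_force: [-0.4, 0.3, 0.1]
width: 0.434
```

Run:
```python
from h import *
c=cam("scene");im=c[0]
a=cv2.resize(im[225:285,240:310],None,fx=6,fy=6,interpolation=cv2.INTER_CUBIC)
w=cam("wrist")[0]
b=cv2.resize(w[190:290,180:335],None,fx=2.4,fy=2.4,interpolation=cv2.INTER_CUBIC)
h=min(len(a),len(b));save("sw5",np.hstack([a[:h],b[:h]]))
print(state()["eef_pos"],state()["ft_force"])
```

```text
[ 0.43341115 -0.22054489  0.0022154 ] [-0.74208579  0.23604248 -1.01529143]
```

View pics/sw5.png

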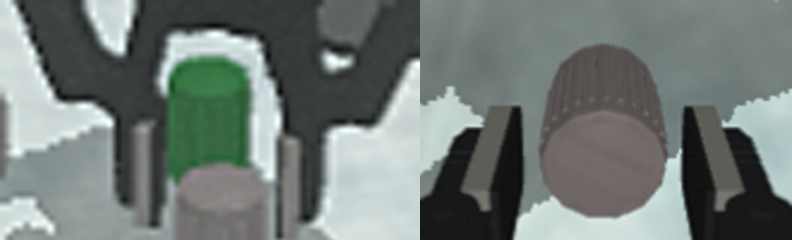

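The tips have passed the cap's top with no contact force, and the cap is centred in the gap. I'll continue down.

Call:
jog_arm --deltas '[[[0.003,0,0],0],[[0.003,0,0],0],[[0.002,0,0],0],[[0,0,0],0]]'

```text
clock: 4.3
eef_pos: [0.4332, -0.2204, -0.0061]
tcp_rot: [0.957, 1.352, -0.957]
ft_force: [0.3, -0.4, -0.6]
width: 0.435
```

Call:
jog_arm --deltas '[[[0.003,0,0],0],[[0.003,0,0],0],[[0.002,0,0],0],[[0,0,0],0]]'

```text
clock: 4.63
eef_pos: [0.4332, -0.2204, -0.0141]
tcp_rot: [0.957, 1.351, -0.957]
ft_force: [-0.7, 0.7, 0.0]
width: 0.434
```

Run:
```python
from h import *
c=cam("scene");im=c[0]
a=cv2.resize(im[225:285,240:310],None,fx=6,fy=6,interpolation=cv2.INTER_CUBIC)
w=cam("wrist")[0]
b=cv2.resize(w[170:290,170:345],None,fx=2.1,fy=3,interpolation=cv2.INTER_CUBIC)
save("sw6",np.hstack([a,b[:360]]))
print(state()["eef_pos"],state()["ft_force"])
```

```text
[ 0.43356735 -0.22065702 -0.01355991] [-0.14169693 -0.23822708 -0.19485788]
```

View pics/sw6.png

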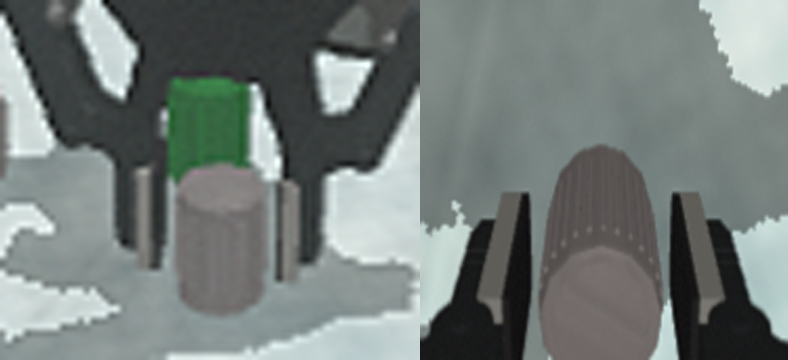

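The pads now straddle the cap with their tips about 15 mm above the table and no force. Closing.

Call:
jog_arm --deltas '[[[0,0,0],0],[[0,0,0],0],[[0,0,0],0],[[0,0,0],0],[[0,0,0],0]]' --fingers 0.0 --newtons 70

```text
clock: 5.15
eef_pos: [0.434, -0.221, -0.013]
tcp_rot: [0.957, 1.35, -0.957]
ft_force: [0.1, 0.5, 2.3]
width: 0.313
```

Call:
jog_arm --deltas '[[[0,0,0],0],[[0,0,0],0],[[-0.005,0,0],0],[[-0.01,0,0],0],[[-0.02,0,0],0]]'

```text
clock: 5.57
eef_pos: [0.4314, -0.2191, 0.0197]
tcp_rot: [0.958, 1.357, -0.958]
ft_force: [-0.5, 0.5, -1.3]
width: 0.306
```

Call:
jog_arm --deltas '[[[-0.03,0,0],0],[[-0.03,0,0],0],[[-0.03,0,0],0],[[-0.015,0,0],0],[[0,0,0],0]]'

```text
clock: 5.98
eef_pos: [0.4361, -0.2225, 0.1321]
tcp_rot: [0.955, 1.341, -0.956]
ft_force: [0.4, -0.1, -0.3]
width: 0.31
```

Run:
```python
from h import *
c=cam("scene");im=c[0]
save("s7",cv2.resize(im[160:290,200:360],None,fx=4,fy=4,interpolation=cv2.INTER_CUBIC))
w=cam("wrist")
save("w7",w[0])
print(state()["eef_pos"],state()["ft_force"],state()["width"])
```

```text
[ 0.43360266 -0.22073098  0.12685084] [ 0.09137633  0.08112899 -1.01709213] 0.30953908180578493
```

View pics/s7.png

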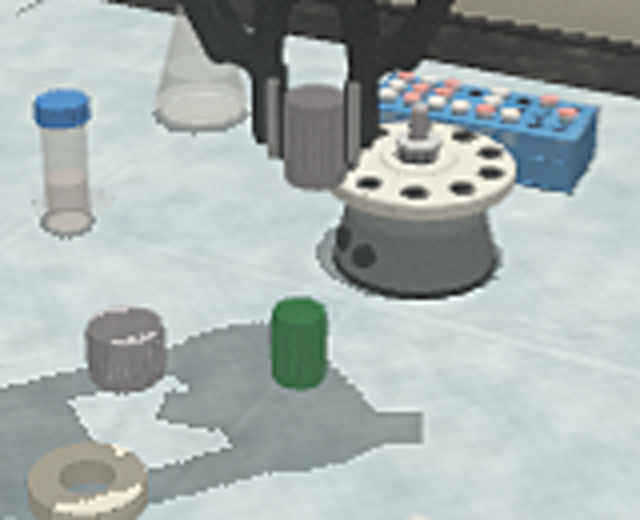

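View pics/w7.png

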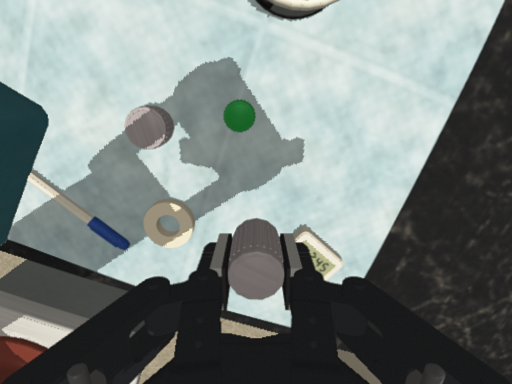

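The cap is held upright between the pads with its rim at about z=0.14, and the bystanders are undisturbed. I'll go half-way to the spindle and look with the wrist camera.

Call:
jog_arm --deltas '[[[0,0.022,0.0035],0],[[0,0.022,0.0035],0],[[0,0.022,0.0035],0],[[0,0.022,0.0035],0],[[0,0.022,0.0035],0]]'

```text
clock: 6.5
eef_pos: [0.5425, -0.1996, 0.1233]
tcp_rot: [0.957, 1.356, -0.958]
ft_force: [-0.2, -0.4, -0.3]
width: 0.308
```

Call:
jog_arm --deltas '[[[0,0,0],0],[[0,0,0],0],[[0,0,0],0]]'

```text
clock: 6.75
eef_pos: [0.5416, -0.2002, 0.1243]
tcp_rot: [0.957, 1.355, -0.958]
ft_force: [0.3, 0.6, -1.6]
width: 0.309
```

Run:
```python
from h import *
import pickle
w=cam("wrist");pickle.dump(w,open("w8.pkl","wb"))
save("w8",w[0])
print(state()["eef_pos"],state()["ft_force"],state()["width"],state()["tcp_rot"])
print(proj([(.636,-.187,.099)],*w[1:]))
```

```text
[ 0.54166008 -0.20045975  0.12488997] [-0.15077496  0.00615744 -0.68554179] 0.31189837606980597 [ 0.95696532  1.35341293 -0.95810414]
[[285.14227453  75.86508028]]
```

View pics/w8.png

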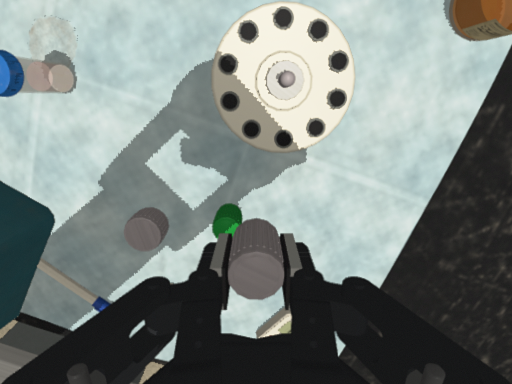

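Run:
```python
from h import *
import pickle
w=pickle.load(open("w8.pkl","rb"))
print("pos",state()["eef_pos"])
a=cv2.resize(w[0][55:105,258:318],None,fx=10,fy=10,interpolation=cv2.INTER_CUBIC)
b=cv2.resize(w[0][205:305,220:300],None,fx=5,fy=5,interpolation=cv2.INTER_CUBIC)
save("w8a",a);save("w8b",b)
# wheel outline fit
g=cv2.cvtColor(w[0],cv2.COLOR_BGR2HSV)
```

```text
pos [ 0.54166008 -0.20045975  0.12488997]
```

View pics/w8a.png

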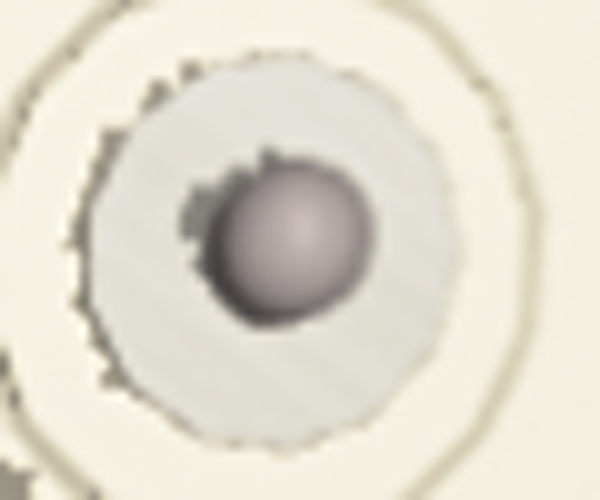

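View pics/w8b.png

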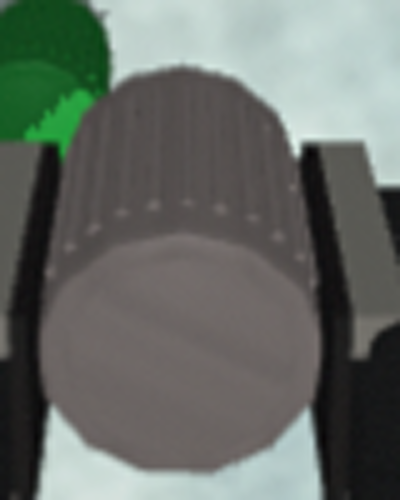

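Run:
```python
from h import *
import pickle
w=pickle.load(open("w8.pkl","rb"))
e=np.array([.5417,-.2003,.1247])
y=np.array([.944,.331,0]);zz=np.array([.331,-.944,0])
t=atz((287.6,77.7),.094,*w[1:]);print("tip",t)
for h in(.05,.0535,.057): 
  c=atz((255.7,275.6),e[2]+h,*w[1:]);print("cap",h,c,"tool y,z offs",(c-e)@y,(c-e)@zz,"to go y,z",(t-c)@y,(t-c)@zz)
for h in(.068,.072,.076,.08,.084):
  P=atz((258+27.35-.45,55+25.45-.45),h,*w[1:])
  q=proj([P+k*zz*.0135 for k in(-1,1)],*w[1:]);print(h,P,np.linalg.norm(q[1]-q[0]))
```

```text
tip [ 0.63597379 -0.18924646  0.094     ]
cap 0.05 [ 0.5398429  -0.20117132  0.1747    ] tool y,z offs -0.0020415135129257444 0.00020782735918689036 to go y,z 0.09469469594110665 0.020562254821647582
cap 0.0535 [ 0.54213769 -0.20037337  0.1782    ] tool y,z offs 0.00038889361024628473 0.00021413636083086396 to go y,z 0.09226428881793462 0.020555945820003606
cap 0.057 [ 0.54443248 -0.19957542  0.1817    ] tool y,z offs 0.0028193007334183324 0.0002204453624747852 to go y,z 0.08983388169476257 0.020549636818359685
0.068 [ 0.63628958 -0.18989383  0.068     ] 36.42778173101442
0.072 [ 0.63594489 -0.18961676  0.072     ] 37.08882686685873
0.076 [ 0.63560021 -0.1893397   0.076     ] 37.77430078775549
0.08 [ 0.63525552 -0.18906263  0.08      ] 38.48558275976935
0.084 [ 0.63491083 -0.18878556  0.084     ] 39.22415784368763
```

Call:
jog_arm --deltas '[[[0,0.0185,0.0041],0],[[0,0.0185,0.0041],0],[[0,0.0185,0.0041],0],[[0,0.0185,0.004],0],[[0,0.0183,0.004],0]]'

```text
clock: 7.22
eef_pos: [0.6366, -0.1896, 0.1262]
tcp_rot: [0.958, 1.351, -0.958]
ft_force: [-0.4, 0.3, -0.7]
width: 0.305
```

Call:
jog_arm --deltas '[[[0.01,0,0],0],[[0.01,0,0],0],[[0.01,0,0],0],[[0,0,0],0],[[0,0,0],0]]'

```text
clock: 7.63
eef_pos: [0.6349, -0.1891, 0.0945]
tcp_rot: [0.957, 1.354, -0.959]
ft_force: [-0.5, -0.1, -0.2]
width: 0.311
```

Run:
```python
from h import *
import pickle
c=cam("scene");w=cam("wrist");t=cam("top");pickle.dump((c,w,t),open("c9.pkl","wb"))
save("s9",cv2.resize(c[0][140:240,250:360],None,fx=6,fy=6,interpolation=cv2.INTER_CUBIC));save("w9",w[0]);save("t9",t[0])
s=state();print(s["eef_pos"],s["ft_force"],s["width"],s["tcp_rot"],s["clock"])
```

```text
[ 0.63695415 -0.18963555  0.09717945] [-0.0143491  -0.38600875 -0.62152673] 0.307581126720107 [ 0.9570619   1.34941303 -0.95689688] 7.7833
```

View pics/s9.png

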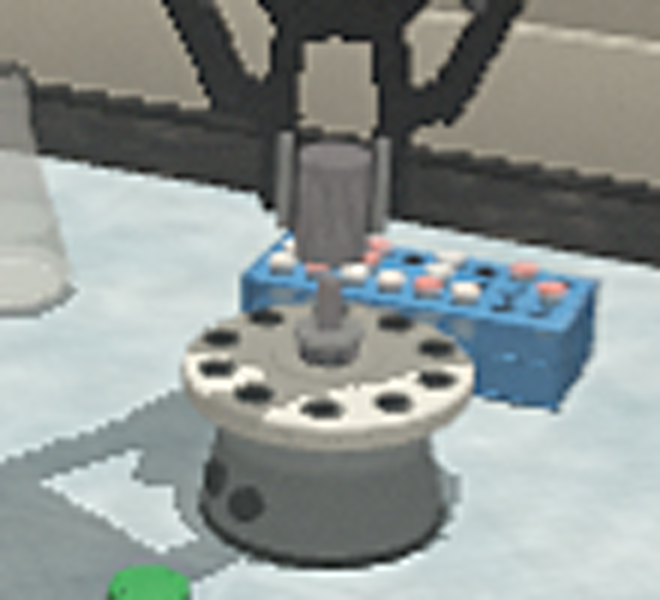

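View pics/w9.png

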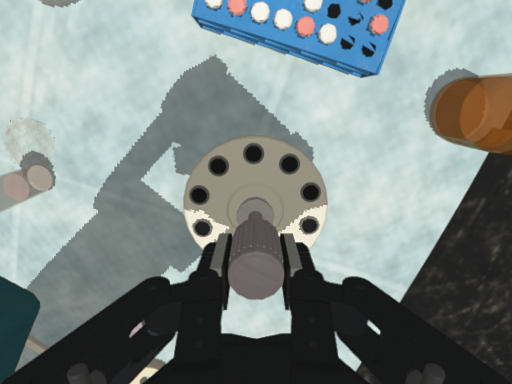

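View pics/t9.png

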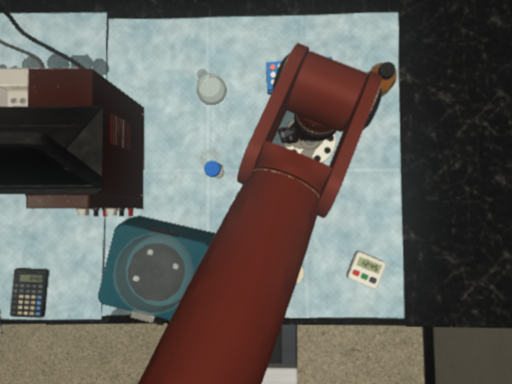

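Run:
```python
from h import *
import pickle
c,w,t=pickle.load(open("c9.pkl","rb"))
save("s9a",cv2.resize(c[0][160:205,285:325],None,fx=13,fy=13,interpolation=cv2.INTER_CUBIC))
save("w9a",cv2.resize(w[0][185:305,210:305],None,fx=5,fy=5,interpolation=cv2.INTER_CUBIC))
```

View pics/s9a.png

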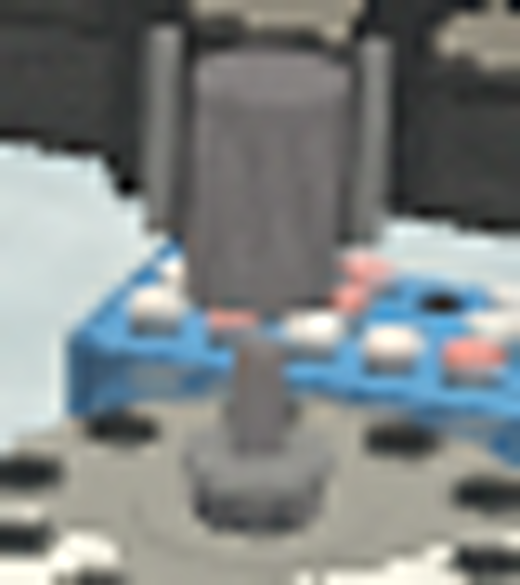

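View pics/w9a.png

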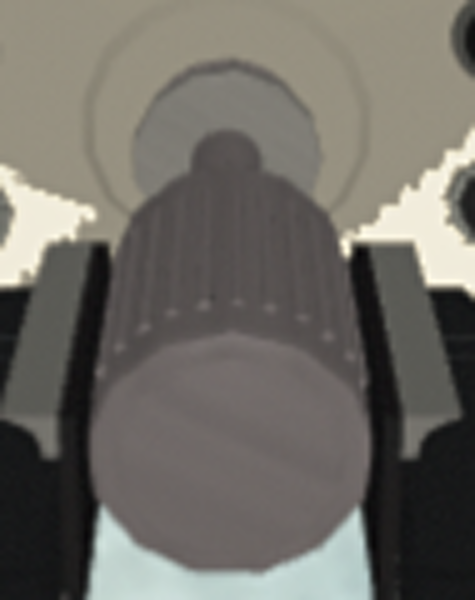

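Run:
```python
from h import *
import pickle
c,w,t=pickle.load(open("c9.pkl","rb"))
zs=[.066,.078,.096,.11,.13,.1505]
S=((proj([(.6358,-.188,z) for z in zs],*c[1:])-[285,160]+.5)*13-.5)
W=((proj([(.6358,-.188,z) for z in zs],*w[1:])-[210,185]+.5)*5-.5)
for z,a,b in zip(zs,S,W):print(z,a.round(1),b.round(1))
e=1e-3
for d in((e,0,0),(0,e,0)):
  print(((proj([np.array((.6358,-.188,.1))+d],*c[1:])-proj([(.6358,-.188,.1)],*c[1:]))*13).round(2),((proj([np.array((.6358,-.188,.1))+d],*w[1:])-proj([(.6358,-.188,.1)],*w[1:]))*5).round(2))
```

```text
0.066 [249.9 516.6] [220.4 124.7]
0.078 [252.3 454. ] [219.8 156.2]
0.096 [255.9 358.8] [218.7 210.7]
0.11 [258.8 283.7] [217.7 260.6]
0.13 [262.9 174.7] [216.  346.7]
0.1505 [267.1  60.8] [213.7 460. ]
[[ 2.3  -2.04]] [[ 2.6  -6.76]]
[[-5.39 -1.05]] [[-7.45 -2.37]]
```

```bash
cat > ov.py <<'E'
from h import *
def circ(x,y,z,r,n=48):
    a=np.linspace(0,2*np.pi,n);return np.c_[x+r*np.cos(a),y+r*np.sin(a),0*a+z]
def overlay(cc,box,k,spind,cap,rim,zc):
    x0,y0,x1,y1=box
    im=cv2.resize(cc[0][y0:y1,x0:x1],None,fx=k,fy=k,interpolation=cv2.INTER_CUBIC)
    def dr(P,col):
        q=((proj(P,*cc[1:])-[x0,y0]+.5)*k-.5)
        cv2.polylines(im,[np.round(q).astype(int).reshape(-1,1,2)],False,col,1)
    dr(circ(*spind,zc,.0135),(0,0,255))
    dr(circ(*spind,.064,.055),(0,0,255))
    for z in(zc,.08,.094):dr(circ(*spind,z,.005),(0,200,0))
    if cap is not None:
        dr(circ(*cap,rim,.014),(255,0,0));dr(circ(*cap,rim+.04,.014),(255,0,0))
    return im
E
python3 - <<'E'
from ov import *
import pickle
c,w,t=pickle.load(open("c9.pkl","rb"));w8=pickle.load(open("w8.pkl","rb"));o=pickle.load(open("c0.pkl","rb"))
sp=(.636,-.189)
a=overlay(w8,(205,0,360,155),2.5,sp,None,0,.072)
b=overlay(w,(175,130,335,305),2.5,sp,(.636,-.1892),.1105,.072)
h=min(len(a),len(b));save("ov1",np.hstack([a[:h],b[:h]]))
sp=(.636,-.187)
a=overlay(c,(270,150,340,225),5.5,sp,(.636,-.187),.1105,.072)
b=overlay(o["scene"],(270,150,340,225),5.5,sp,None,0,.072)
save("ov2",np.hstack([a,b]))
E
```

```text
(no output)
```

View pics/ov1.png

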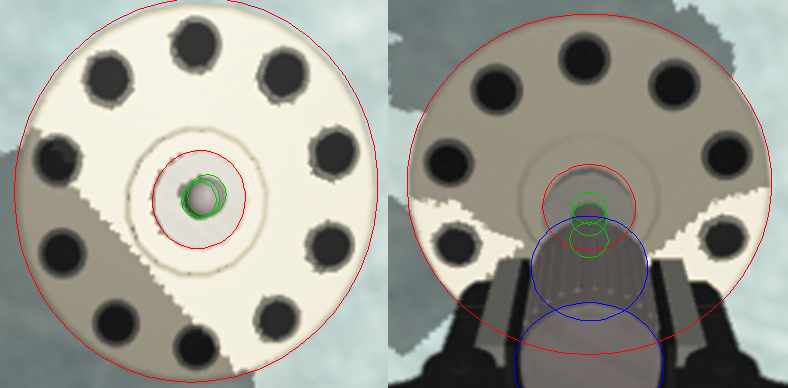

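View pics/ov2.png

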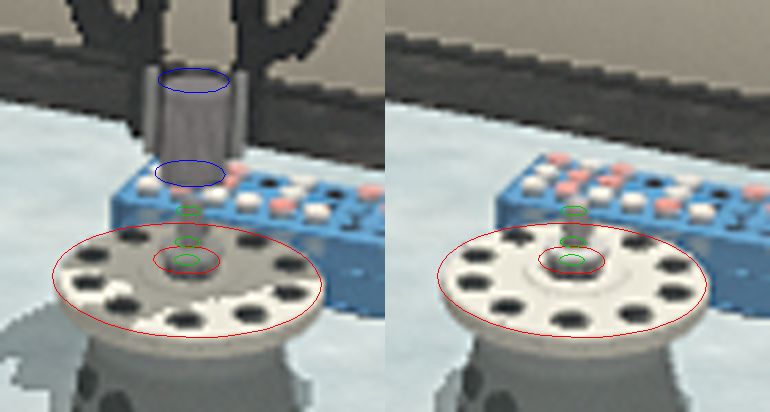

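The model overlays match to within about 1 mm in both cameras: the cap's axis is over the spindle and the rim is about 11 mm above the tip. Now I'll descend gently, feeling the force.

Call:
jog_arm --deltas '[[[0.003,0,0],0],[[0.003,0,0],0],[[0.002,0,0],0],[[0.001,0,0],0],[[0,0,0],0]]'

```text
clock: 8.2
eef_pos: [0.6368, -0.1892, 0.087]
tcp_rot: [0.957, 1.351, -0.957]
ft_force: [0.4, -0.5, -0.8]
width: 0.31
```

Call:
jog_arm --deltas '[[[0.001,0,0],0],[[0.001,0,0],0],[[0,0,0],0],[[0,0,0],0]]'

```text
clock: 8.53
eef_pos: [0.637, -0.1893, 0.0855]
tcp_rot: [0.957, 1.35, -0.957]
ft_force: [-0.0, -0.5, -1.1]
width: 0.311
```

Call:
jog_arm --deltas '[[[0.001,0,0],0],[[0.001,0,0],0],[[0,0,0],0]]'

```text
clock: 8.78
eef_pos: [0.6369, -0.1893, 0.0833]
tcp_rot: [0.957, 1.351, -0.957]
ft_force: [-0.8, 0.1, -0.8]
width: 0.311
```

Call:
jog_arm --deltas '[[[0.001,0,0],0],[[0.001,0,0],0],[[0,0,0],0]]'

```text
clock: 9.03
eef_pos: [0.6366, -0.1893, 0.0814]
tcp_rot: [0.957, 1.351, -0.957]
ft_force: [-1.3, 0.4, -0.8]
width: 0.31
```

Call:
jog_arm --deltas '[[[0.001,0,0],0],[[0.0,0,0],0]]'

```text
clock: 9.2
eef_pos: [0.6368, -0.1892, 0.0806]
tcp_rot: [0.957, 1.351, -0.957]
ft_force: [-1.9, 0.7, -0.4]
width: 0.308
```

Call:
jog_arm --deltas '[[[0.001,0,0],0],[[0.0,0,0],0]]'

```text
clock: 9.37
eef_pos: [0.6369, -0.1891, 0.0797]
tcp_rot: [0.957, 1.351, -0.957]
ft_force: [-3.0, 2.3, 1.2]
width: 0.308
```

Call:
jog_arm --deltas '[[[0.001,0,0],0],[[0.0,0,0],0]]'

```text
clock: 9.53
eef_pos: [0.637, -0.1893, 0.0788]
tcp_rot: [0.957, 1.351, -0.957]
ft_force: [-2.3, -0.2, 2.9]
width: 0.307
```

Call:
jog_arm --deltas '[[[0.001,0,0],0],[[0.0,0,0],0]]'

```text
clock: 9.7
eef_pos: [0.637, -0.1893, 0.078]
tcp_rot: [0.957, 1.351, -0.957]
ft_force: [-4.4, 1.5, 3.8]
width: 0.307
```

The lateral force points to -x,+y, so I'll shift the cap slightly that way.

Call:
jog_arm --deltas '[[[0,-0.0005,-0.0003],0],[[0.0,-0.0003,-0.0003],0],[[0,0,0],0]]'

```text
clock: 9.95
eef_pos: [0.6368, -0.1893, 0.0779]
tcp_rot: [0.957, 1.348, -0.956]
ft_force: [0.3, 1.3, 1.7]
width: 0.308
```

Call:
jog_arm --deltas '[[[0.001,0,0],0],[[0.0,0,0],0]]'

```text
clock: 10.12
eef_pos: [0.6365, -0.1893, 0.0768]
tcp_rot: [0.957, 1.349, -0.957]
ft_force: [0.0, -0.1, 3.6]
width: 0.309
```

The lateral force is gone. Continuing down.

Call:
jog_arm --deltas '[[[0.001,0,0],0],[[0.0,0,0],0]]'

```text
clock: 10.28
eef_pos: [0.6364, -0.1892, 0.0756]
tcp_rot: [0.957, 1.349, -0.957]
ft_force: [0.8, 0.3, 1.0]
width: 0.31
```

Call:
jog_arm --deltas '[[[0.001,0,0],0],[[0.0,0,0],0]]'

```text
clock: 10.45
eef_pos: [0.6363, -0.1891, 0.0744]
tcp_rot: [0.957, 1.35, -0.957]
ft_force: [0.6, -0.2, 1.9]
width: 0.309
```

Call:
jog_arm --deltas '[[[0.001,0,0],0],[[0.0,0,0],0]]'

```text
clock: 10.62
eef_pos: [0.6362, -0.1891, 0.0734]
tcp_rot: [0.957, 1.35, -0.957]
ft_force: [0.9, -0.1, 1.3]
width: 0.31
```

Call:
jog_arm --deltas '[[[0.0005,0,0],0],[[0.0,0,0],0],[[0.0,0,0],0]]'

```text
clock: 10.87
eef_pos: [0.6362, -0.1891, 0.0731]
tcp_rot: [0.957, 1.35, -0.957]
ft_force: [0.9, 0.3, 2.6]
width: 0.309
```

Call:
jog_arm --deltas '[[[0.001,0,0],0],[[0.0,0,0],0]]'

```text
clock: 11.03
eef_pos: [0.6362, -0.1891, 0.072]
tcp_rot: [0.957, 1.35, -0.957]
ft_force: [0.9, -0.5, 1.8]
width: 0.311
```

Call:
jog_arm --deltas '[[[0.001,0,0],0],[[0.0,0,0],0]]'

```text
clock: 11.2
eef_pos: [0.6361, -0.1891, 0.0709]
tcp_rot: [0.957, 1.35, -0.957]
ft_force: [1.6, 0.4, 1.6]
width: 0.311
```

Call:
jog_arm --deltas '[[[0.0005,0,0],0],[[0.0005,0,0],0],[[0.0,0,0],0]]'

```text
clock: 11.45
eef_pos: [0.6361, -0.189, 0.07]
tcp_rot: [0.957, 1.35, -0.957]
ft_force: [0.3, 1.5, 2.5]
width: 0.31
```

Run:
```python
from h import *
c=cam("scene")
save("s10",cv2.resize(c[0][150:225,270:340],None,fx=7,fy=7,interpolation=cv2.INTER_CUBIC))
print(state()["ft_force"],state()["eef_pos"])
```

```text
[0.83391618 0.20131378 2.85610676] [ 0.63605523 -0.18902325  0.06994248]
```

View pics/s10.png

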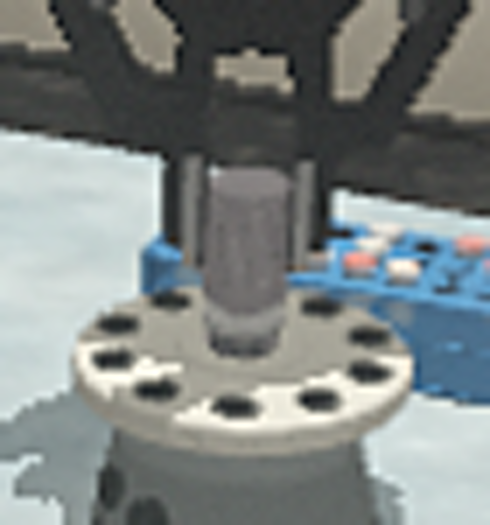

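The cap is upright on the spindle with its rim about 15.5 mm below the tip, and the drag is about 2.3 N. Now half-millimetre steps.

Call:
jog_arm --deltas '[[[0.0005,0,0],0],[[0.0,0,0],0]]'

```text
clock: 11.67
eef_pos: [0.6361, -0.189, 0.0695]
tcp_rot: [0.957, 1.35, -0.957]
ft_force: [-1.3, -0.2, 2.9]
width: 0.312
```

Call:
jog_arm --deltas '[[[0.0005,0,0],0],[[0.0,0,0],0]]'

```text
clock: 11.83
eef_pos: [0.636, -0.189, 0.069]
tcp_rot: [0.957, 1.35, -0.957]
ft_force: [0.0, 1.5, 2.5]
width: 0.303
```

Call:
jog_arm --deltas '[[[0.0005,0,0],0],[[0.0,0,0],0]]'

```text
clock: 12.0
eef_pos: [0.636, -0.1891, 0.0684]
tcp_rot: [0.957, 1.35, -0.957]
ft_force: [-0.2, 0.2, 2.4]
width: 0.311
```

Call:
jog_arm --deltas '[[[0.0005,0,0],0],[[0.0,0,0],0]]'

```text
clock: 12.17
eef_pos: [0.6361, -0.189, 0.0679]
tcp_rot: [0.957, 1.35, -0.957]
ft_force: [-0.2, 0.2, 3.2]
width: 0.313
```

Call:
jog_arm --deltas '[[[0.0005,0,0],0],[[0.0,0,0],0]]'

```text
clock: 12.33
eef_pos: [0.636, -0.1891, 0.0674]
tcp_rot: [0.957, 1.35, -0.957]
ft_force: [-0.0, 0.8, 2.0]
width: 0.313
```

Call:
jog_arm --deltas '[[[0.0005,0,0],0],[[0.0,0,0],0]]'

```text
clock: 12.5
eef_pos: [0.6361, -0.189, 0.067]
tcp_rot: [0.957, 1.35, -0.957]
ft_force: [0.1, 0.4, 2.8]
width: 0.312
```

Call:
jog_arm --deltas '[[[0.0005,0,0],0],[[0.0,0,0],0]]'

```text
clock: 12.67
eef_pos: [0.6361, -0.1891, 0.0665]
tcp_rot: [0.957, 1.35, -0.957]
ft_force: [0.1, 0.3, 3.8]
width: 0.306
```

Call:
jog_arm --deltas '[[[0.0005,0,0],0],[[0.0,0,0],0]]'

```text
clock: 12.83
eef_pos: [0.6361, -0.1891, 0.066]
tcp_rot: [0.957, 1.35, -0.957]
ft_force: [0.0, 1.3, 3.1]
width: 0.31
```

Still only drag, with the rim at about 0.0793.

Call:
jog_arm --deltas '[[[0.0005,0,0],0],[[0.0,0,0],0]]'

```text
clock: 13.0
eef_pos: [0.6361, -0.1891, 0.0655]
tcp_rot: [0.957, 1.35, -0.957]
ft_force: [-0.5, 0.9, 3.8]
width: 0.309
```

Call:
jog_arm --deltas '[[[0.0005,0,0],0],[[0.0,0,0],0]]'

```text
clock: 13.17
eef_pos: [0.6361, -0.189, 0.065]
tcp_rot: [0.957, 1.35, -0.957]
ft_force: [-0.3, -0.2, 3.6]
width: 0.309
```

Call:
jog_arm --deltas '[[[0.0005,0,0],0],[[0.0,0,0],0]]'

```text
clock: 13.33
eef_pos: [0.6361, -0.1891, 0.0645]
tcp_rot: [0.957, 1.35, -0.957]
ft_force: [0.6, 0.2, 3.0]
width: 0.309
```

Call:
jog_arm --deltas '[[[0.0005,0,0],0],[[0.0,0,0],0]]'

```text
clock: 13.5
eef_pos: [0.6361, -0.1891, 0.0642]
tcp_rot: [0.957, 1.35, -0.957]
ft_force: [-0.9, 1.0, 4.1]
width: 0.312
```

Call:
jog_arm --deltas '[[[0.0005,0,0],0],[[0.0,0,0],0]]'

```text
clock: 13.67
eef_pos: [0.6361, -0.1891, 0.064]
tcp_rot: [0.957, 1.35, -0.957]
ft_force: [-1.1, 1.6, 6.2]
width: 0.307
```

Call:
jog_arm --deltas '[[[0.0005,0,0],0],[[0.0,0,0],0]]'

```text
clock: 13.83
eef_pos: [0.6361, -0.1891, 0.0639]
tcp_rot: [0.957, 1.35, -0.957]
ft_force: [-1.4, 1.7, 7.7]
width: 0.307
```

Collar contact: the force rises above the drag of about 3.3 N from TCP z≈0.0643. The target total is about 12 N.

Call:
jog_arm --deltas '[[[0.0,0,0],0],[[0.0,0,0],0]]'

```text
clock: 14.0
eef_pos: [0.6362, -0.1891, 0.0639]
tcp_rot: [0.957, 1.35, -0.957]
ft_force: [-2.1, 2.1, 6.4]
width: 0.309
```

Call:
jog_arm --deltas '[[[0.0005,0,0],0],[[0.0,0,0],0],[[0.0,0,0],0]]'

```text
clock: 14.25
eef_pos: [0.6362, -0.1891, 0.0637]
tcp_rot: [0.957, 1.35, -0.957]
ft_force: [-3.5, 1.3, 8.0]
width: 0.311
```

Call:
jog_arm --deltas '[[[0.0005,-0.0002,-0.0002],0],[[0.0,0,0],0],[[0.0,0,0],0]]'

```text
clock: 14.5
eef_pos: [0.6362, -0.1891, 0.0637]
tcp_rot: [0.957, 1.35, -0.957]
ft_force: [-3.6, 1.4, 9.8]
width: 0.306
```

Call:
jog_arm --deltas '[[[0.0005,0,0],0],[[0.0,0,0],0],[[0.0,0,0],0]]'

```text
clock: 14.75
eef_pos: [0.6362, -0.1891, 0.0634]
tcp_rot: [0.957, 1.35, -0.957]
ft_force: [-2.9, 1.5, 10.5]
width: 0.308
```

Call:
jog_arm --deltas '[[[0.0006,0,0],0],[[0.0,0,0],0],[[0.0,0,0],0]]'

```text
clock: 15.0
eef_pos: [0.6363, -0.1891, 0.0631]
tcp_rot: [0.957, 1.35, -0.957]
ft_force: [-3.8, 1.8, 12.3]
width: 0.31
```

Call:
jog_arm --deltas '[[[0.0,0,0],0],[[0.0,0,0],0]]'

```text
clock: 15.17
eef_pos: [0.6363, -0.1891, 0.0631]
tcp_rot: [0.957, 1.35, -0.957]
ft_force: [-4.1, 1.9, 10.9]
width: 0.308
```

Total is about 11.6 N with collar travel about 1.2 mm (about 8.4 N), as wanted. Releasing.

Call:
jog_arm --deltas '[[[0.0,0,0],0],[[0.0,0,0],0],[[0,0,0],0],[[0,0,0],0],[[0,0,0],0]]' --fingers 0.055

```text
clock: 15.58
eef_pos: [0.6353, -0.1888, 0.0601]
tcp_rot: [0.957, 1.352, -0.957]
ft_force: [0.2, 1.0, 0.4]
width: 0.642
```

Run:
```python
from ov import *
c=cam("scene");w=cam("wrist")
a=cv2.resize(c[0][150:225,270:340],None,fx=5,fy=5,interpolation=cv2.INTER_CUBIC)
b=cv2.resize(w[0][150:300,170:340],None,fx=2.5,fy=2.5,interpolation=cv2.INTER_CUBIC)
save("s11",np.hstack([a,b]))
print(state()["ft_force"],state()["eef_pos"],state()["width"])
```

```text
[ 0.05804945 -0.00117478 -0.32389091] [ 0.63554413 -0.18886167  0.06045143] 0.6447810497436368
```

View pics/s11.png

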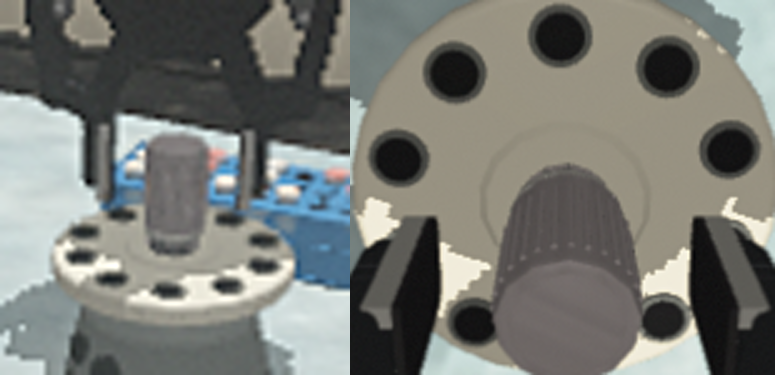

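The cap stands upright and released. I'll retreat straight up and check.

Call:
jog_arm --deltas '[[[-0.005,0,0],0],[[-0.015,0,0],0],[[-0.025,0,0],0],[[-0.03,0,0],0],[[-0.03,0,0],0]]'

```text
clock: 16.1
eef_pos: [0.6357, -0.1888, 0.1681]
tcp_rot: [0.957, 1.35, -0.957]
ft_force: [0.4, -0.4, 0.1]
width: 0.642
```

Call:
jog_arm --deltas '[[[-0.02,-0.02,0],0],[[0,-0.03,0],0],[[0,-0.03,0],0],[[0,0,0],0],[[0,0,0],0]]'

```text
clock: 16.52
eef_pos: [0.56, -0.216, 0.1878]
tcp_rot: [0.958, 1.347, -0.957]
ft_force: [0.4, -0.2, 1.1]
width: 0.641
```

Run:
```python
from ov import *
c=cam("scene");w=cam("wrist")
save("s12",c[0]);
print(state()["ft_force"],state()["eef_pos"],state()["width"],state()["clock"])
sp=(.636,-.187)
a=overlay(c,(270,150,340,225),6,sp,sp,.0763,.0763)
b=cv2.resize(c[0][150:225,270:340],None,fx=6,fy=6,interpolation=cv2.INTER_CUBIC)
save("ov12",np.hstack([a[:,:390],b[:,:390]]))
sp=(.636,-.189);save("ovw12",overlay(w,(150,0,390,200),3,sp,sp,.0763,.0763))
```

```text
[0.05688801 0.5830733  0.64811068] [ 0.56110593 -0.21550785  0.18725632] 0.6438519418868524 16.6167
```

View pics/s12.png

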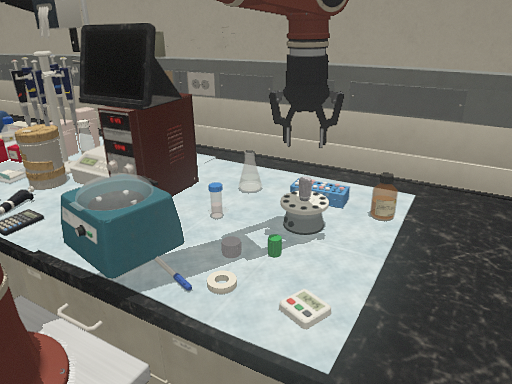

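View pics/ov12.png

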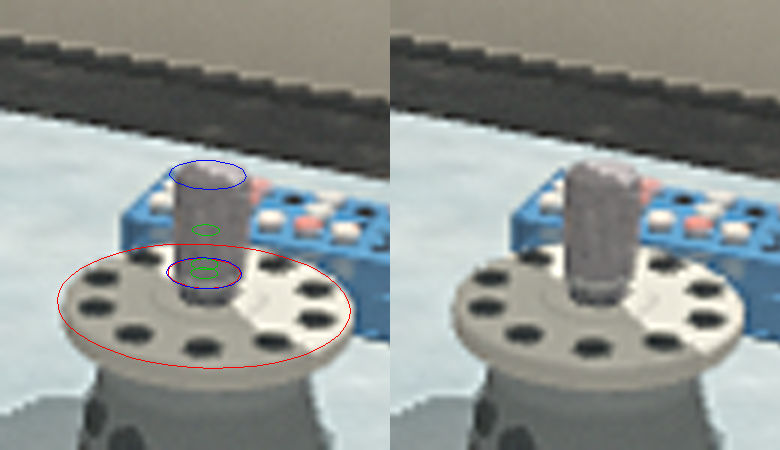

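View pics/ovw12.png

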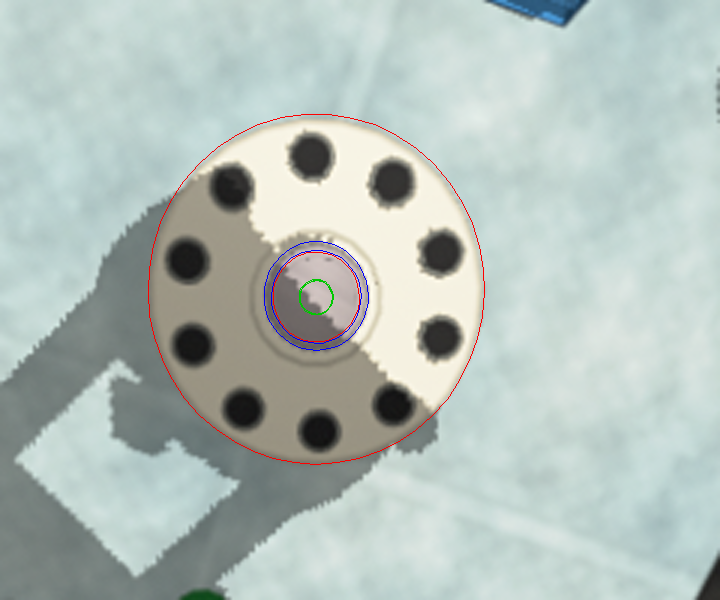

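The cap is coaxial and upright, and the arm is clear. Handing in.

Run:
```python
from cell import *
print(sign_off())
```

```text
the job is handed in; nothing more can be done
None
```

I fitted the narrow grey cap on the spindle, pressed it onto the collar, released it, moved the arm clear and handed the job in. No verdict was reported.

**Fitting:** I gripped the cap with 70 N and moved it over the spindle. The tip caused a sideways force of about 4 N, so I shifted the cap about 1 mm, and the force went away. It then slid down with a steady drag of about 2 to 3.5 N.

**Pressing:** I felt the collar with the rim about 13 to 14 mm above the wheel's top face. I stopped after about 1.2 mm of collar travel, at a total push of about 11 to 12 N. That leaves roughly 8 N on the collar, below the 17 N limit in every reading I took.

**Last checks:**
- After release the wrist force was about 0, and the cap stood upright and centred on the wheel to about 1 mm in both the scene and wrist pictures.
- The wide cap, the green cap and the other things look unmoved.
- I could not measure the collar's push on the released cap; the 8 N comes from the push and travel before I let go.

**Readings that disagreed:**
- **Fingertip height:** the pictures showed the fingertips about 30 mm behind the reported tool point, more than the description says. I set the grip height from the pictures.
- **Spindle position:** the wrist camera and the fixed cameras differed by about 2 mm. I used the cap-to-spindle offset, on which they agreed to within 1 mm.
- **Lateral force:** while pressing on the collar, a sideways force of up to about 4 N came back. It was gone after release.
- **Arm sag:** the arm sank about 3 mm as the fingers opened. The pictures afterwards showed nothing wrong with the cap.

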